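# Put a robot project away in the sheet rack

### The job

Put the robot-joint project away in the small aluminium rack: take its base sheet by the upright black grip, slide it in, striker first, onto the free pair of runners that has room above it and the roller catch behind it, and push until the catch has taken the striker and the sheet stays home against the rubber buffers. Feel your way in: do not force the sheet in the runners or ram it into the buffers, and leave the other things on the bench where they are.

Things in the scene. Friction and masses are not known exactly. Their poses are not given: they have to be found in the camera images.
- sheet: Loose perforated aluminium sheet, 150 (x) x 160 (y) x 4 mm, about 0.3 kg, flat on the bench. Origin: centre of its underside; x points to its leading edge, z up. On its trailing edge stands the black grip (grip). Bolted on top at x = 7 to 53 mm, within 15 mm of the middle, is a small servo joint that reaches 62 mm above the underside. A striker juts from the leading edge (nose).
- grip (a point): Point inside the upright black plastic grip, 30 mm above the sheet's underside, at x = -70, y = 0 mm of the sheet; axes as the sheet. The grip is 10 mm thick (x), 70 mm wide (y) and reaches from the sheet's top face (4 mm) to 44 mm above the underside.
- nose (a point): Middle of the sheet's leading edge at the underside (x = 75, y = 0 mm of the sheet). From here a neck 5 mm wide runs forward to the striker: a round upright head 12 mm across and 7 mm high, its centre 20 mm and its foremost point 26 mm ahead of this point.
- rack: Fixed frame of aluminium profile, 170 deep (x), 230 wide (y), 185 mm high, open at front (-x), top and back. Origin: centre of its foot; x points from the open front to the back. It holds three pairs of runners along x: the lowest (34 mm up) is empty but cramped, with 25 mm of room under a blank sheet on the next pair (66 mm up); the third and highest is pair.
- pair: The free pair of runners with open room above, straight above the rack's origin and in line with it, 100 to 150 mm up (it differs). Two C-shaped runners along x, from x = -85 to 85 mm. Origin: midway between them, half way along, at the height of the ledges' top faces on which the sheet's underside slides; x points into the rack, z up. Behind it are a roller catch and two rubber buffers.
- mouth (a point): Front end of the runners' straight part: x = -85, y = 0, z = 0 mm of pair. From here on the side webs are 164 mm apart (2 mm of play each side of the sheet) and the lips are 7.5 mm above the ledges (3.5 mm of play over the sheet). The 19 mm before it flare out, by 6 mm to each side and 7 mm up and down.
- buffer (a joint): How far (m) the rubber buffers are squashed; 0 when untouched. 10 N per mm; up to 2.2 mm (22 N) does no harm, more is ramming. They stand 50 mm each side of the middle and stop the sheet's leading edge. Buffers and catch are one unit clamped anywhere along a stretch: the sheet is home with nose between x = 30 and 66 mm of pair, which must be felt.
- roller_l (a joint): How far (m) the catch's left roller is pressed aside: 0 at rest, 3.5 mm as the head's widest part passes, about 2.5 mm when caught. The head meets the rollers 12 mm before the sheet meets the buffers and passes them 4 mm before. This takes up to 10 N, friction included; then the force drops, the rollers draw the sheet on with about 4 N, and at the buffers the force rises again.
- roller_r (a joint): The same for the right roller.
- screwdriver: Bystander: not part of the job. Screwdriver with a blue handle, 190 mm long, lying on the bench.
- servo: Bystander: not part of the job. Spare black servo, 54 x 20 x 42 mm, upright on the bench.
- wheel: Bystander: not part of the job. Rubber wheel, 66 mm across and 26 mm thick, lying flat.
- jar: Bystander: not part of the job. Clear jar with a white lid, 60 mm across, 75 mm high.
- bracket: Bystander: not part of the job. U-shaped aluminium bracket, 60 x 30 x 40 mm.
- board: Bystander: not part of the job. Wooden board, 300 x 90 x 18 mm, lying flat.
- mug: Bystander: not part of the job. White mug, 80 mm across, 90 mm high.
Mind the look-alikes: they are no part of the job. There is more than one size of the sheet; the one meant has the size given above.

How it is judged:
By the outcome, as a careful person would: the job done as asked, in the order asked, and still so for the second after the job is handed in, with the robot touching nothing.
It also fails if it takes over 61 s, if anything falls off the work surface, if the arm or the gripper's body presses on something with over 40 N, if the wrist force passes 120 N, or if a joint passes its speed limit or range.

### The arm

A 6-joint arm with a two-finger parallel gripper is mounted at the origin on the work surface. World frame = base frame: x ahead of the robot, y to its left, z up, the work surface at z = 0. Lengths are in m, angles in rad, forces in N, time in s.
With the tool pointing down it reaches from about 0.35 to 0.925 m from the base axis. Payload 6.4 kg.
Tool frame: the origin (TCP) lies midway between the tips of the shut fingers; the grasp point (between the pads) lies 19 mm behind it (bot.tcp_to_grasp is the distance from the TCP to the grasp point, in m); z points along the fingers, y is the direction in which the jaws open and shut (so a half turn about z gives the same grasp; the last joint's range is limited). The gripper opens to 94 mm and grips with 3 to 60 N. Pads are 16 mm wide; open, the fingers measure 119 mm over their backs; the gripper's body (75 mm by 177 mm) begins 78 mm behind the grasp point.
Start: joints at [1.127, 0.245, 1.558, -0, 1.339, -0.174], TCP at [0.173, 0.626, 0.205] pointing down, gripper open.
Joint ranges: [-3.13, 3.13], [-1.02, 2.26], [0.13, 2.54], [-0.95, 4.09], [0.21, 2.88], [-2.74, 2.74]. Speed limits (rad/s): [2.57, 2.57, 3.14, 3.14, 3.14, 3.14].

### API

Orientations are given as a rotation vector (axis times angle).
In Python, from cell import bot, snapshot, get_calibration, recognise, outline_of gives the robot as it stands.
- The arm moves only by the tool jog_arm, never from a script. Its argument "steps" is a list of rows, each a list of 7 numbers: the turn, a rotation vector about the tool's x, y, z in rad, then the shift along the tool's x, y, z in cm, then the finger opening in cm, from 0 to 9.4. In form: [[rx, ry, rz, x, y, z, claw], ...]. A call has exactly 10 rows; each row shifts and turns the pose as measured when the row begins, along the tool's axes as they then stand; what a row does not reach is not made up. A row lasts 1/10 s, in which the tool goes at most 50 mm and 8.59 degrees, less where a joint would pass 70% of its speed; a pose out of reach is approached as far as the arm can. A call is refused whole if a number of a shift passes 5 or a number of a turn 0.15, either way. A call with a gripper value outside its range is refused whole. The fingers move at their own pace and stop on an object; "squeeze" is the grip in N (left out, the last holds). Time passes only in rows, so rows that do not move let the fingers close, or fill a call up. It gives the time, the measured TCP pose, the force and the opening at its end, in the units of the state.
- bot.observe(): the state, without advancing time (a new reading comes with each control period).
- snapshot(name): name is "scene" or "top"; returns the picture (384x512x3 uint8, blue, green, red); there is no depth.
- get_calibration(name): a dict with "fx", "fy", "cx", "cy" (pixels), "origin" and "orientation" of the camera in the world. Camera axes: x right, y down, z forward; pixel columns grow to the right and rows downward; lengths in m; the calibration is good to about 2 mm. A picture is of the moment at which its call begins. get_calibration takes no time and is no camera call.
- bot.hand_in(): hands the job in, once; it reports no verdict.
Trained networks look in the newest picture that a camera, given by its name, has taken for a name from the list of things; names that differ only in an ending like _2 or _b are one class to them, and where a whole thing is asked for, a point or a joint stands for the part that bears it (a point fixed in the world has none). Each returns a list of dicts, best first, with "conf" (0 to 1); they miss things now and then, are a little off and sometimes report something else, mostly with a low value. They report only what shows in the picture. A call takes as long as a camera call. They do not tell look-alikes from the thing itself.
- recognise(query, camera): "uv" ([column, row] in pixels, amid what is visible of it).
- outline_of(query, camera): "pixels" (384x512 bool, what is visible of it) and "uv" ([column, row] in pixels, amid what is visible of it).
The state is a dict: "time": time; "joints": joint angles; "joint_velocities": joint speeds; "joint_torque": joint torques, N m; "tool_pos": TCP position; "ee_rot": TCP orientation; "contact_force": force on the tool from outside, world axes, zero at the start; "wrist_torque": the same for the moment, N m; "opening": opening from 0.0 (shut) to 1.0 (fully open).
Only numpy, scipy, OpenCV 4.12 (cv2) and the standard library are available. Lean on these libraries where they do the work, as an engineer would, in place of code of your own. Each camera call takes 0.05 s, during which the arm holds its last target.

## Working session

There is one attempt and no reset: what is moved stays moved. The work goes in short steps, Python scripts to look and compute and a tool call to move; the robot and the scene stay as the last step left them, time stands still between calls to the robot, and variables do not carry over. Pictures are saved under pics/ and viewed, and the job is handed in when it is done.

Besides the shell and the picture viewer there is one more tool, called after "Call:" by a JSON object that holds its "api" and its "payload", one argument or row to a line. jog_arm: Moves the arm, as the interface text tells. Its arguments: {"type":"object","properties":{"steps":{"type":"array","items":{"type":"array","items":{"type":"number"}}},"squeeze":{"type":"number"}},"required":["steps"]}

```bash
mkdir -p pics; python3 - <<'E'
from cell import bot,snapshot,get_calibration
import cv2
print(bot.observe())
for n in("scene","top"):
    im=snapshot(n); cv2.imwrite(f"pics/{n}0.png",im); print(n,get_calibration(n))
E
```

```text
{'time': 0.0, 'joints': array([ 1.12687650e+00,  2.45769483e-01,  1.55899729e+00, -1.29297603e-05,
        1.33869170e+00, -1.74096095e-01]), 'joint_velocities': array([ 4.21429094e-05, -1.76213508e-03,  8.29443349e-04, -1.63403190e-03,
        1.03886491e-03, -2.54466639e-03]), 'joint_torque': array([-4.61149721e-04, -4.15840101e+01, -3.14602375e+01,  6.84432336e-02,
        3.32638482e-02, -1.39746844e-04]), 'tool_pos': array([0.17300128, 0.62593826, 0.20438287]), 'ee_rot': array([-4.22474045e-01, -3.11249460e+00,  2.79751841e-03]), 'contact_force': array([ 0.78415092, -0.69214106,  0.50857777]), 'wrist_torque': array([-0.01467155, -0.04296663, -0.00915741]), 'opening': 0.9993020911731287}
scene {'fx': 455.2098341002745, 'fy': 455.2098341002745, 'cx': 259.6835314586457, 'cy': 191.45717607192853, 'origin': array([ 1.06563671, -0.82032673,  0.84135136]), 'orientation': array([-2.16575933, -0.70824443,  0.3230106 ])}
top {'fx': 473.1713698957219, 'fy': 473.1713698957219, 'cx': 250.2573847356682, 'cy': 193.80034909451462, 'origin': array([ 0.32512521, -0.08796297,  1.27572129]), 'orientation': array([-2.15028769,  2.12764585, -0.23159773])}
```

View pics/scene0.png

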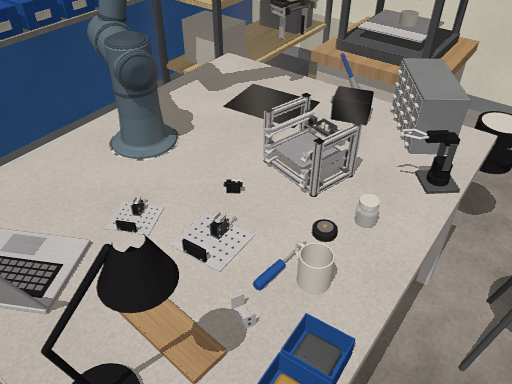

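View pics/top0.png

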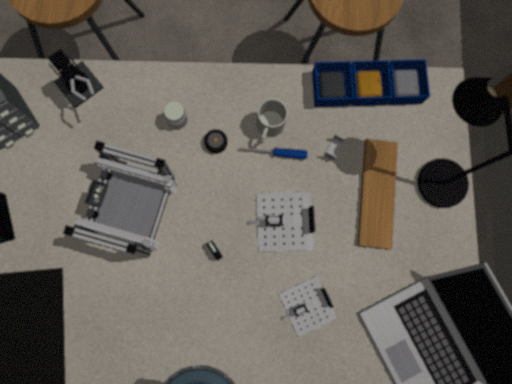

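```bash
cat > h.py <<'E'
import numpy as np,cv2
from scipy.spatial.transform import Rotation as R
from cell import bot,snapshot,get_calibration,recognise,outline_of
def proj(n,P):
    c=get_calibration(n);P=np.atleast_2d(P)
    q=R.from_rotvec(c['orientation']).inv().apply(P-c['origin'])
    return np.c_[c['fx']*q[:,0]/q[:,2]+c['cx'],c['fy']*q[:,1]/q[:,2]+c['cy']]
def ray(n,uv,z):
    c=get_calibration(n);uv=np.atleast_2d(uv).astype(float)
    d=np.c_[(uv[:,0]-c['cx'])/c['fx'],(uv[:,1]-c['cy'])/c['fy'],np.ones(len(uv))]
    d=R.from_rotvec(c['orientation']).apply(d)
    return c['origin']+d*((z-c['origin'][2])/d[:,2])[:,None]
E
python3 - <<'E'
from h import *
np.set_printoptions(precision=4,suppress=True)
print(ray('top',[[285,222],[307,305],[130,205],[0,0],[511,383],[0,383],[512,0]],0.0))
t=cv2.imread('pics/top0.png');s=cv2.imread('pics/scene0.png')
def crop(im,x0,y0,w,h,k,n): cv2.imwrite(n,cv2.resize(im[y0:y0+h,x0:x0+w],None,fx=k,fy=k,interpolation=cv2.INTER_CUBIC))
crop(t,235,180,110,160,5,'pics/c_sheets_top.png' ) if 0 else crop(t,235,180,110,100,6,'pics/c1.png')
crop(t,55,135,130,125,4.5,'pics/c2.png')
crop(s,255,85,110,115,5,'pics/c3.png')
crop(s,100,180,165,95,4.5,'pics/c4.png')
E
```

```text
[[ 0.4864 -0.2228  0.    ]
 [ 0.2667 -0.2797  0.    ]
 [ 0.5278  0.1981  0.    ]
 [ 1.1279  0.6066  0.    ]
 [ 0.0724 -0.8091  0.    ]
 [ 0.071   0.4979  0.    ]
 [ 1.1713 -0.9167  0.    ]]
```

View pics/c1.png

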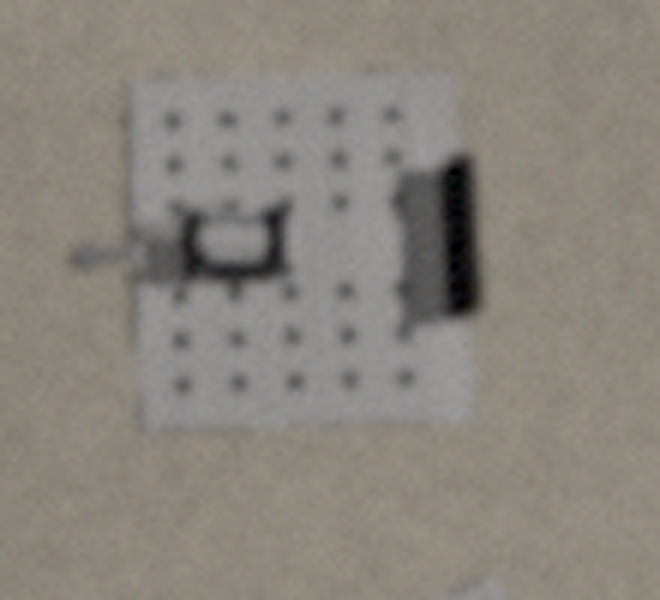

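View pics/c2.png

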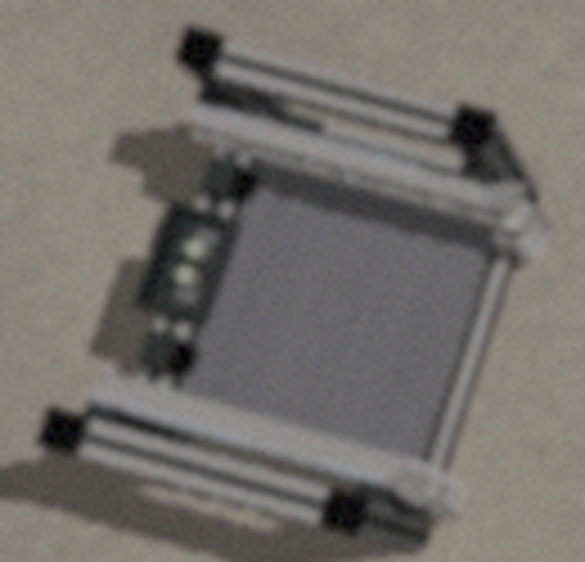

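View pics/c3.png

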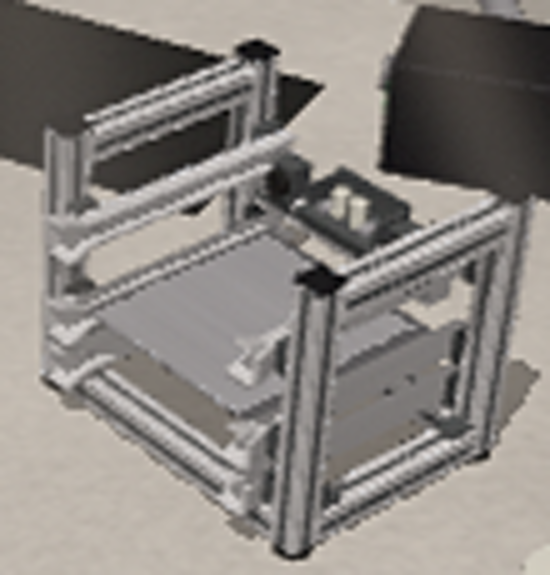

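View pics/c4.png

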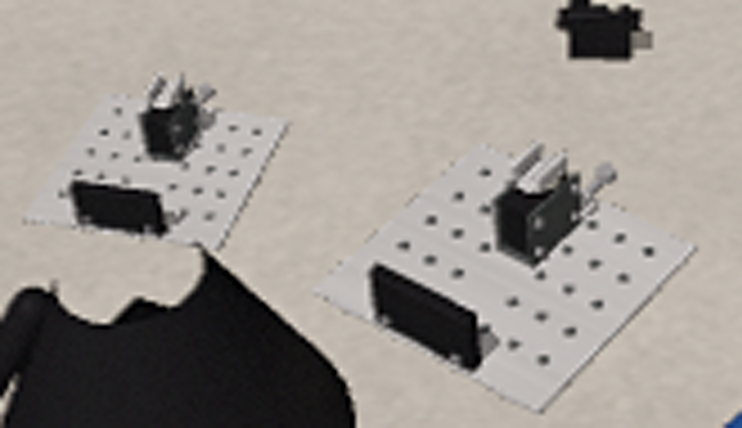

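```bash
cat > fit.py <<'E'
from h import *
from scipy.optimize import least_squares
np.set_printoptions(precision=4,suppress=True)
# sheet: undersides corners at z=0.004 top
px=np.array([[130,82],[455,73],[472,418],[147,430]])/6+[235,180]-0.4
W=ray('top',px,0.004)
print(W, [np.linalg.norm(W[i]-W[(i+1)%4]) for i in range(4)])
c=W.mean(0); ax=(W[0]+W[3]-W[1]-W[2])[:2]; yaw=np.arctan2(ax[1],ax[0]); print('sheet',c,yaw)
px=np.array([[130*0+0,0]])
# rack caps
ct=np.array([[201,47],[473,125],[63,430],[345,510]])/4.5+[55,135]-0.4
cs=np.array([[258,48],[510,195],[70,128],[320,280]])/5+[255,85]-0.4
W=ray('top',ct,0.185);print(W); print([np.linalg.norm(W[a]-W[b]) for a,b in((0,1),(0,2),(2,3),(1,3))])
W=ray('scene',cs,0.185);print(W); print([np.linalg.norm(W[a]-W[b]) for a,b in((0,1),(0,2),(2,3),(1,3))])
E
python3 fit.py
```

```text
[[ 0.5641 -0.1439  0.004 ]
 [ 0.5703 -0.293   0.004 ]
 [ 0.413  -0.2981  0.004 ]
 [ 0.4063 -0.1524  0.004 ]] [np.float64(0.14914579078787957), np.float64(0.15739498860496332), np.float64(0.14591711068912214), np.float64(0.15805565711727015)]
sheet [ 0.4884 -0.2218  0.004 ] 1.6148267615880663
[[0.6411 0.2365 0.185 ]
 [0.6011 0.0925 0.185 ]
 [0.4385 0.2926 0.185 ]
 [0.3995 0.1484 0.185 ]]
[np.float64(0.14942395329025104), np.float64(0.21025252817041293), np.float64(0.14940471579291897), np.float64(0.20928727896942728)]
[[0.4385 0.2974 0.185 ]
 [0.6425 0.2325 0.185 ]
 [0.403  0.1467 0.185 ]
 [0.6013 0.0938 0.185 ]]
[np.float64(0.2140592724015713), np.float64(0.15482162745213546), np.float64(0.2052587391896656), np.float64(0.14466122873400225)]
```

```bash
cat > ov.py <<'E'
from h import *
def rackW(P,c=(0.5207,0.1925),yaw=1.300):
    P=np.atleast_2d(P).astype(float); cs,sn=np.cos(yaw),np.sin(yaw)
    return np.c_[c[0]+cs*P[:,0]-sn*P[:,1],c[1]+sn*P[:,0]+cs*P[:,1],P[:,2]]
def ov(im,n,x0,y0,w,h_,k,out,lines):
    o=cv2.resize(im[y0:y0+h_,x0:x0+w],None,fx=k,fy=k,interpolation=cv2.INTER_CUBIC)
    for L,col in lines:
        p=(proj(n,rackW(L))+0.5-[x0,y0])*k
        cv2.polylines(o,[np.int32(p*16)],False,col,1,cv2.LINE_AA,4)
    cv2.imwrite(out,o)
if __name__=='__main__':
    t=cv2.imread('pics/top0.png');s=cv2.imread('pics/scene0.png')
    L=[]
    for s_ in(1,-1):
      L.append(([[-.085,s_*.115,.185],[.085,s_*.115,.185],[.085,s_*.095,.185],[-.085,s_*.095,.185],[-.085,s_*.115,.185]],(0,255,255)))
      L.append(([[-.085,s_*.115,0],[.085,s_*.115,0]],(0,255,255)))
      for h,c in((.066,(255,255,0)),(.11,(0,0,255)),(.12,(0,255,0)),(.13,(255,0,0)),(.14,(255,0,255))):
        L.append(([[-.104,s_*.088,h],[-.085,s_*.082,h],[.085,s_*.082,h]],c))
    ov(s,'scene',255,85,110,115,6.5,'pics/o1.png',L[:2]+L[2:6+1]+L[7:])
    ov(t,'top',55,135,130,125,4.7,'pics/o2.png',L)
E
python3 ov.py
```

```text
(no output)
```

View pics/o1.png

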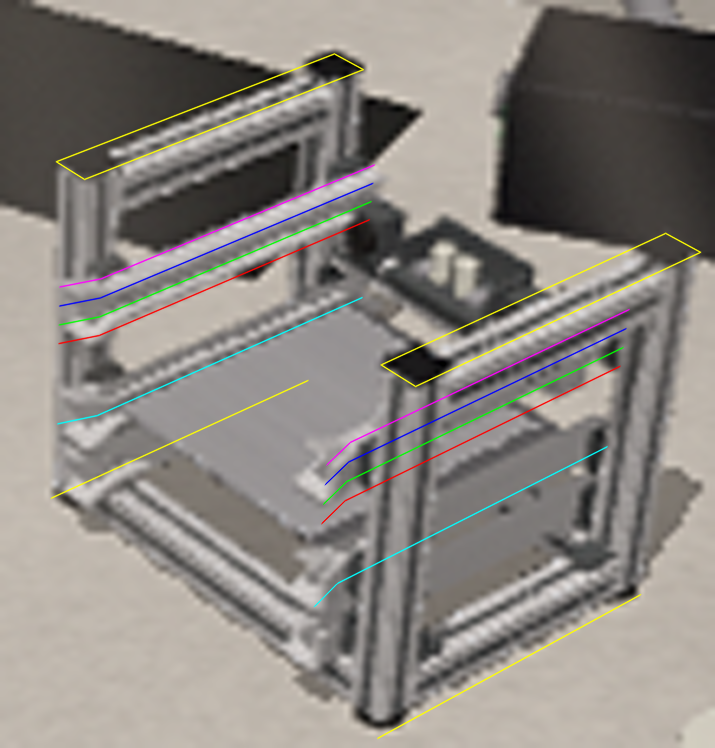

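View pics/o2.png

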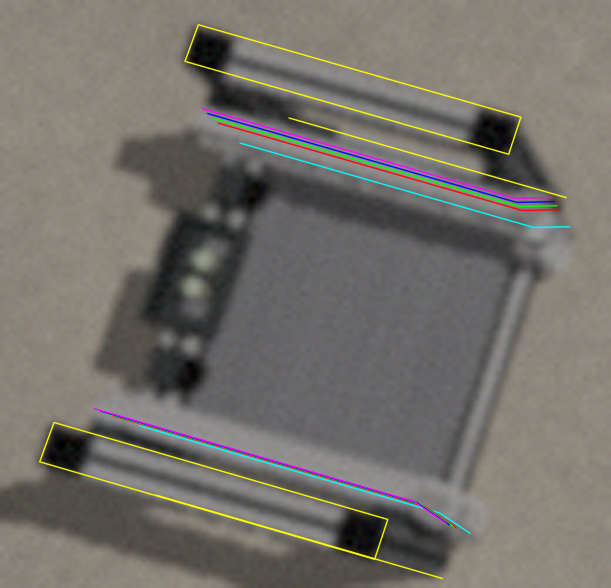

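```bash
python3 - <<'E'
from h import *
s=cv2.imread('pics/scene0.png');t=cv2.imread('pics/top0.png')
def g(im,x0,y0,w,h,k):
    o=cv2.resize(im[y0:y0+h,x0:x0+w],None,fx=k,fy=k,interpolation=cv2.INTER_CUBIC)
    for i in range(0,w,5):
        cv2.line(o,(i*k,0),(i*k,6 if i%10 else 14),(0,0,255),1)
    for i in range(0,h,5):
        cv2.line(o,(0,i*k),(6 if i%10 else 14,i*k),(0,0,255),1)
    return o
a=g(s,260,110,32,62,9);b=g(s,290,140,32,62,9)
cv2.imwrite('pics/z1.png',np.hstack([a,b]))
cv2.imwrite('pics/z2.png',np.hstack([g(t,155,165,30,40,11),g(t,135,225,30,40,11)]))
E
```

```text
(no output)
```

View pics/z1.png

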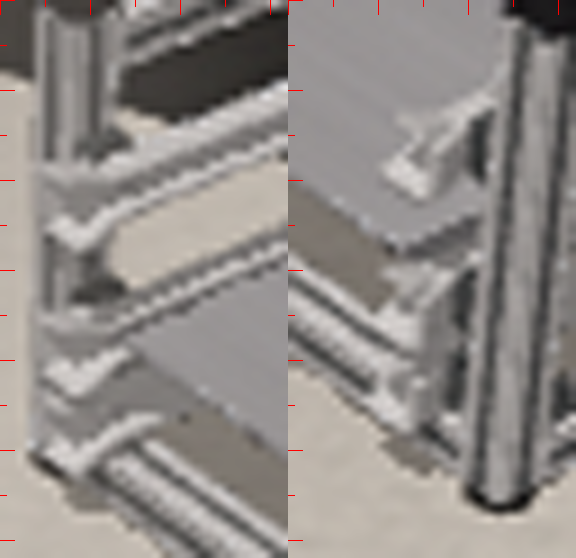

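View pics/z2.png

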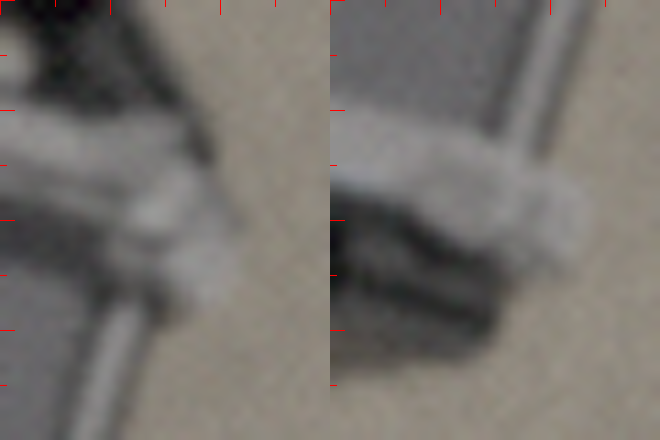

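```bash
python3 - <<'E'
from ov import *
np.set_printoptions(precision=2,suppress=True)
for y in(.085,-.085):
    for h in (.034,.066,.118,.122,.126,.130):
        print(y,h,proj('scene',rackW([[-.104,y,h-.007]])))
s=cv2.imread('pics/scene0.png');g=cv2.cvtColor(s,cv2.COLOR_BGR2GRAY)
def tm(x0,y0,w,h,k=8):
    G=cv2.resize(g,None,fx=k,fy=k,interpolation=cv2.INTER_CUBIC)
    T=G[y0*k:(y0+h)*k,x0*k:(x0+w)*k]
    r=cv2.matchTemplate(G[100*k:190*k,(x0-6)*k:(x0+w+6)*k],T,cv2.TM_CCOEFF_NORMED)
    for _ in range(4):
        _,m,_,l=cv2.minMaxLoc(r);print(round(m,3),l[0]/k+x0-6,l[1]/k+100)
        r[max(0,l[1]-25):l[1]+25]=-1
tm(264,129,10,11);print();tm(300,153,9,11)
E
```

```text
0.085 0.034 [[263.7  160.63]]
0.085 0.066 [[263.85 152.01]]
0.085 0.118 [[264.11 137.45]]
0.085 0.122 [[264.13 136.3 ]]
0.085 0.126 [[264.15 135.14]]
0.085 0.13 [[264.17 133.98]]
-0.085 0.034 [[301.16 188.08]]
-0.085 0.066 [[301.93 179.21]]
-0.085 0.118 [[303.22 164.17]]
-0.085 0.122 [[303.32 162.98]]
-0.085 0.126 [[303.42 161.79]]
-0.085 0.13 [[303.53 160.59]]
1.0 264.0 129.0
0.648 263.75 145.125
0.64 264.0 153.5
0.444 267.625 179.0

1.0 300.0 153.0
0.772 298.875 169.75
0.549 298.125 179.0
0.473 303.375 149.125
```

```bash
cat >> h.py <<'E'
def st():
    o=bot.observe();r=R.from_rotvec(o['ee_rot']).as_matrix()
    return o,r
def goto(p,yaw=None):
    """shift in tool cm to world TCP point p and turn for tool y yaw"""
    o,r=st();d=r.T@(np.array(p)-o['tool_pos'])*100
    print('t',round(o['time'],2),'pos',o['tool_pos'].round(4),'shift cm',d.round(2),'F',o['contact_force'].round(1),'op',round(o['opening']*94,1))
    y=np.arctan2(r[1,1],r[0,1]);print('yawY',round(y,4),'tilt z',r[:,2].round(4))
    if yaw is not None:
        T=np.array([[np.sin(yaw),np.cos(yaw),0],[-np.cos(yaw),np.sin(yaw),0],[0,0,-1]]);T[:,0]*=-1; T=np.c_[np.cross(T[:,1],[0,0,-1]),T[:,1],[0,0,-1]]
        print('turn',R.from_matrix(r.T@T).as_rotvec().round(4))
E
python3 - <<'E'
from h import *
np.set_printoptions(precision=4,suppress=True)
for n,z in(('top',.044),('scene',.024)):
    snapshot(n)
    for d in outline_of('grip',n)[:3]:
        m=d['pixels'];ys,xs=np.nonzero(m);print(n,d['conf'],np.array(d['uv']),xs.min(),xs.max(),ys.min(),ys.max(),m.sum())
    for q in ('sheet','grip'):
        for d in recognise(q,n)[:3]: print(q,n,round(d['conf'],2),np.array(d['uv']),ray(n,d['uv'],.03))
c=np.array([.4915,-.2917]);u=np.array([np.cos(1.615),np.sin(1.615)]);v=np.array([-u[1],u[0]])
P=[np.r_[c+a*u*.005+b*v*.035,z] for z in(.044,.004) for a,b in((1,1),(1,-1),(-1,-1),(-1,1))]
S=[np.r_[c+u*.07+a*u*.075+b*v*.08,.004] for a,b in((1,1),(1,-1),(-1,-1),(-1,1))]
for n,(x0,y0,w,h,k) in {'top':(240,185,85,75,8),'scene':(165,200,95,70,8)}.items():
    im=cv2.imread(f'pics/{n}0.png');o=cv2.resize(im[y0:y0+h,x0:x0+w],None,fx=k,fy=k,interpolation=cv2.INTER_CUBIC)
    for L in(P[:4],P[4:],S): cv2.polylines(o,[np.int32((proj(n,np.array(L))+.5-[x0,y0])*k)],True,(0,0,255),1)
    cv2.imwrite(f'pics/g_{n}.png',o)
goto([.4915,-.2917,.2],1.615)
E
```

```text
top 0.92 [285.7 220.5] 250 314 192 251 3296
top 0.89 [307.  304.7] 279 336 276 335 2135
sheet top 0.97 [286.4 223. ] [[ 0.48   -0.2233  0.03  ]]
sheet top 0.83 [306.1 308.6] [[ 0.259  -0.2727  0.03  ]]
grip top 0.72 [284.8 219.4] [[ 0.4895 -0.2191  0.03  ]]
grip top 0.65 [307.5 307.6] [[ 0.2615 -0.2764  0.03  ]]
grip top 0.26 [ 98.  185.1] [[0.5755 0.2787 0.03  ]]
scene 0.66 [212.7 242.1] 170 253 212 271 2866
scene 0.56 [136.8 217.4] 106 162 198 234 1394
sheet scene 0.94 [137.2 212.5] [[ 0.282  -0.2808  0.03  ]]
sheet scene 0.91 [211.3 241.1] [[ 0.5085 -0.2444  0.03  ]]
grip scene 0.86 [134.1 218.7] [[ 0.2937 -0.3022  0.03  ]]
grip scene 0.78 [215.7 241.5] [[ 0.5182 -0.239   0.03  ]]
grip scene 0.75 [176.1 339.3] [[ 0.6311 -0.4952  0.03  ]]
t 0.5 pos [0.1732 0.6265 0.2054] shift cm [-55.15 -80.01   0.55] F [ 0.3  0.6 -0. ] op 94.1
yawY 1.301 tilt z [-0.0001 -0.0001 -1.    ]
turn [-0.0001 -0.0001 -0.314 ]
```

View pics/g_top.png

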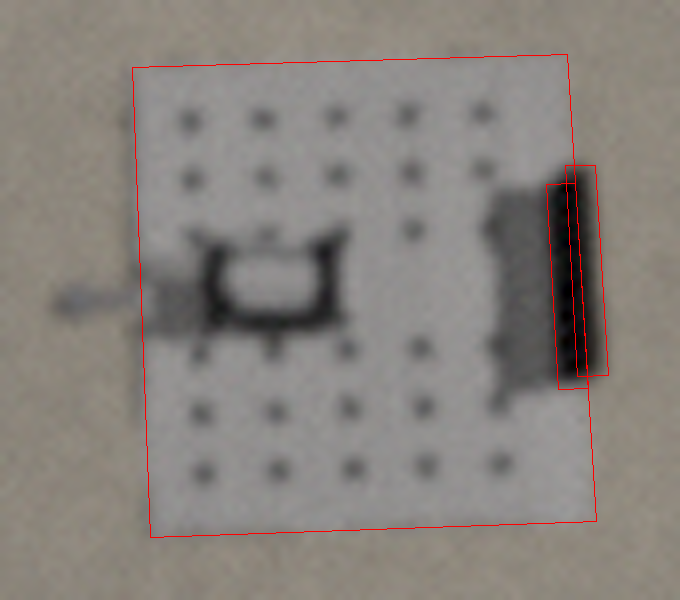

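View pics/g_scene.png

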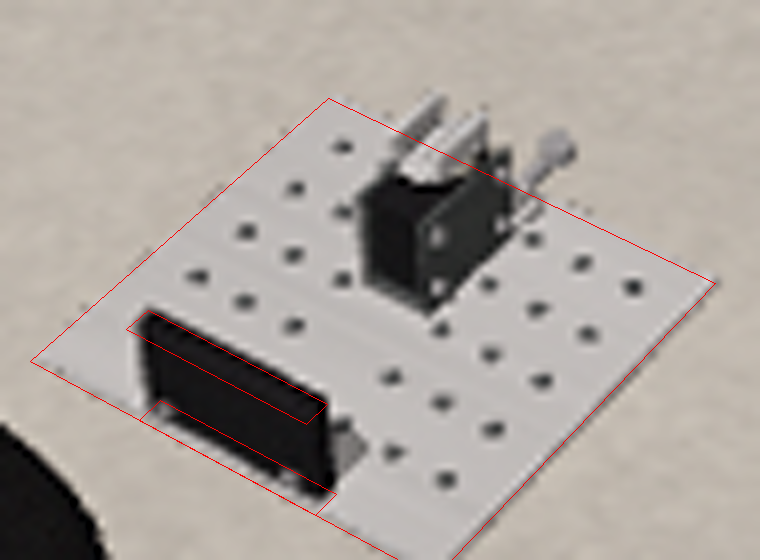

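```bash
python3 - <<'E'
from h import *
for z in (.1,.2,.3,.4,.5): print(z,ray('top',[[443,183],[418,183],[468,183]],z).round(3).tolist(),ray('scene',[[138,270]],z).round(3))
E
```

```text
0.1 [[0.58, -0.621, 0.1], [0.579, -0.556, 0.1], [0.58, -0.686, 0.1]] [[ 0.488 -0.451  0.1  ]]
0.2 [[0.558, -0.575, 0.2], [0.557, -0.516, 0.2], [0.559, -0.635, 0.2]] [[ 0.566 -0.501  0.2  ]]
0.3 [[0.536, -0.53, 0.3], [0.535, -0.476, 0.3], [0.537, -0.584, 0.3]] [[ 0.644 -0.55   0.3  ]]
0.4 [[0.515, -0.485, 0.4], [0.514, -0.436, 0.4], [0.515, -0.533, 0.4]] [[ 0.722 -0.6    0.4  ]]
0.5 [[0.493, -0.439, 0.5], [0.492, -0.396, 0.5], [0.494, -0.483, 0.5]] [[ 0.8  -0.65  0.5 ]]
```

Call:
{"api": "jog_arm", "payload": {
  "steps": [
    [0,0,0,-2.7,-3.9,-0.6,9.4],
    [0,0,0,-2.7,-3.9,-0.6,9.4],
    [0,0,0,-2.7,-3.9,-0.6,9.4],
    [0,0,0,-2.7,-3.9,-0.6,9.4],
    [0,0,0,-2.7,-3.9,-0.6,9.4],
    [0,0,0,-2.7,-3.9,-0.6,9.4],
    [0,0,0,-2.7,-3.9,0,9.4],
    [0,0,0,-2.7,-3.9,0,9.4],
    [0,0,0,-2.7,-3.9,0,9.4],
    [0,0,0,-2.7,-3.9,0,9.4]
  ],
  "squeeze": 25
}}

```text
time: 1.5
tool_pos: [0.3337, 0.1675, 0.2426]
ee_rot: [0.402, 3.109, 0.001]
contact_force: [1.1, 0.8, 0.4]
opening: 1.001
```

Call:
{"api": "jog_arm", "payload": {
  "steps": [
    [0,0,0,-2.75,-4.0,0.4,9.4],
    [0,0,0,-2.75,-4.0,0.4,9.4],
    [0,0,0,-2.75,-4.0,0.4,9.4],
    [0,0,0,-2.75,-4.0,0.4,9.4],
    [0,0,0,-2.75,-4.0,0.4,9.4],
    [0,0,0,-2.75,-4.0,0.4,9.4],
    [0,0,0,-2.75,-4.0,0.4,9.4],
    [0,0,0,-2.75,-4.0,0.4,9.4],
    [0,0,0,-2.75,-4.0,0.4,9.4],
    [0,0,0,-2.75,-4.0,0.4,9.4]
  ]
}}

```text
time: 2.5
tool_pos: [0.4989, -0.3038, 0.2094]
ee_rot: [0.408, 3.093, -0.001]
contact_force: [1.0, 0.2, 0.5]
opening: 1.001
```

```bash
python3 -c "
from h import *
goto([.4912,-.2905,.13],1.615)"
```

```text
t 2.5 pos [ 0.4989 -0.3038  0.2094] shift cm [1.27 1.07 7.92] F [1.  0.2 0.5] op 94.1
yawY 1.3082 tilt z [ 0.0217 -0.0033 -0.9998]
turn [-0.0009  0.022  -0.3068]
```

Call:
{"api": "jog_arm", "payload": {
  "steps": [
    [0,0.005,-0.077,0.3,0.25,1.5,9.4],
    [0,0.005,-0.077,0.3,0.25,1.5,9.4],
    [0,0.005,-0.077,0.3,0.25,1.5,9.4],
    [0,0.005,-0.077,0.3,0.25,1.5,9.4],
    [0,0,0,0,0,1.5,9.4],
    [0,0,0,0,0,0.5,9.4],
    [0,0,0,0,0,0,9.4],
    [0,0,0,0,0,0,9.4],
    [0,0,0,0,0,0,9.4],
    [0,0,0,0,0,0,9.4]
  ]
}}

```text
time: 3.5
tool_pos: [0.4914, -0.3009, 0.1272]
ee_rot: [-0.071, 3.137, -0.007]
contact_force: [-0.5, -0.0, -0.2]
opening: 0.999
```

```bash
python3 -c "
from h import *
goto([.4912,-.2905,.012],1.615)
for n in('top','scene'):
    im=snapshot(n);cv2.imwrite(f'pics/{n}1.png',im)
im=cv2.imread('pics/scene1.png');cv2.imwrite('pics/s1.png',cv2.resize(im[130:290,140:300],None,fx=4,fy=4))
"
```

```text
t 3.5 pos [ 0.4914 -0.3009  0.1272] shift cm [ 0.02  1.1  11.51] F [-0.5 -0.  -0.2] op 93.9
yawY 1.616 tilt z [ 0.0043 -0.0044 -1.    ]
turn [-0.0046  0.0041  0.001 ]
```

View pics/s1.png

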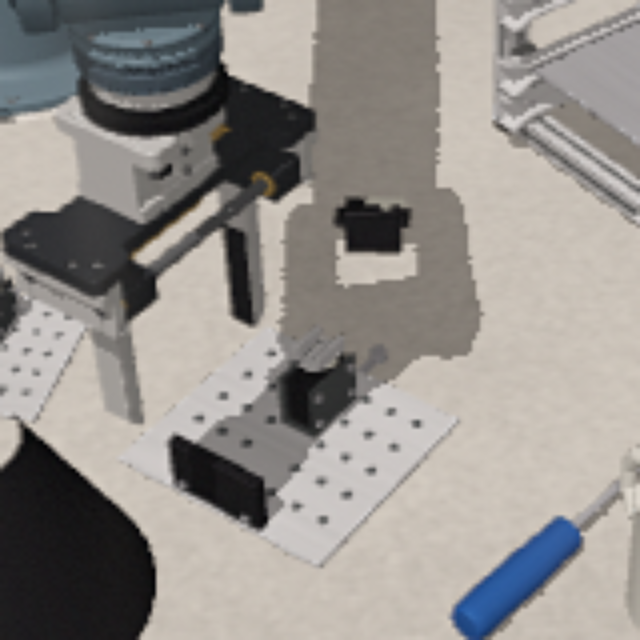

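View pics/top1.png

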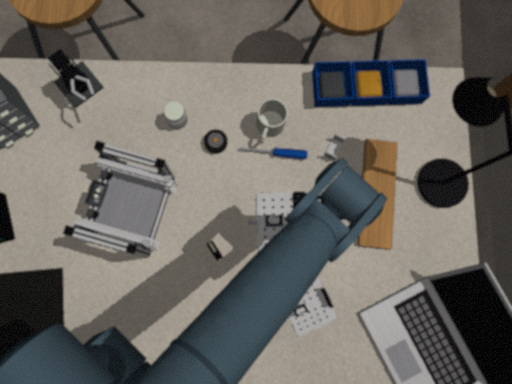

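Call:
{"api": "jog_arm", "payload": {
  "steps": [
    [-0.004,0.004,0,0,0.5,1.5,9.4],
    [0,0,0,0,0.5,2.0,9.4],
    [0,0,0,0,0.1,2.0,9.4],
    [0,0,0,0,0,2.0,9.4],
    [0,0,0,0,0,2.0,9.4],
    [0,0,0,0,0,1.3,9.4],
    [0,0,0,0,0,0.6,9.4],
    [0,0,0,0,0,0,9.4],
    [0,0,0,0,0,0,9.4],
    [0,0,0,0,0,0,9.4]
  ]
}}

```text
time: 4.6
tool_pos: [0.491, -0.2877, 0.0059]
ee_rot: [0.071, -3.141, -0.0]
contact_force: [0.6, 0.3, -1.0]
opening: 0.997
```

```bash
python3 -c "
from h import *
goto([.4912,-.2905,.012],1.615)
im=snapshot('scene')
cv2.imwrite('pics/s2.png',cv2.resize(im[170:290,150:270],None,fx=5,fy=5))
"
```

```text
t 4.6 pos [ 0.491  -0.2877  0.0059] shift cm [-0.01 -0.28 -0.61] F [ 0.6  0.3 -1. ] op 93.8
yawY 1.616 tilt z [-0.  0. -1.]
turn [ 0.    -0.     0.001]
```

View pics/s2.png

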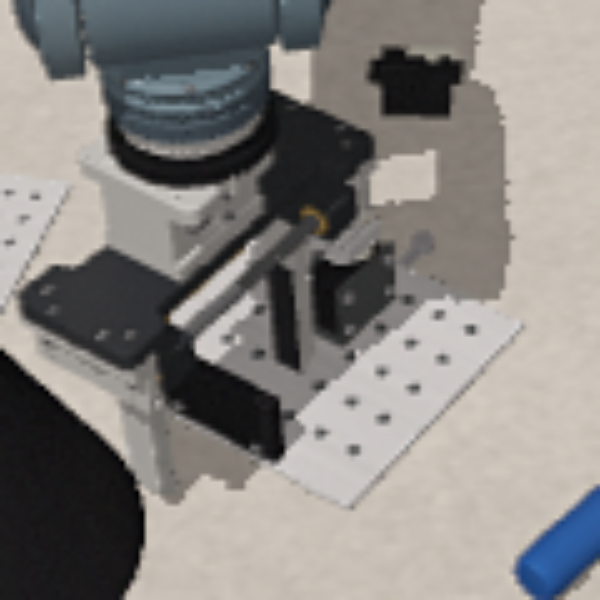

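Call:
{"api": "jog_arm", "payload": {
  "steps": [
    [0,0,0,0,-0.28,-0.6,9.4],
    [0,0,0,0,0,0,5.0],
    [0,0,0,0,0,0,2.5],
    [0,0,0,0,0,0,0.5],
    [0,0,0,0,0,0,0.5],
    [0,0,0,0,0,0,0.5],
    [0,0,0,0,0,0,0.5],
    [0,0,0,0,0,0,0.5],
    [0,0,0,0,0,0,0.5],
    [0,0,0,0,0,0,0.5]
  ],
  "squeeze": 35
}}

```text
time: 5.65
tool_pos: [0.4924, -0.2921, 0.0148]
ee_rot: [-0.071, 3.138, -0.005]
contact_force: [-0.4, -0.2, 0.2]
opening: 0.269
```

```bash
python3 -c "
from h import *
goto([.4912,-.2905,.012],1.615)
"
```

```text
t 5.65 pos [ 0.4924 -0.2921  0.0148] shift cm [0.12 0.16 0.28] F [-0.4 -0.2  0.2] op 25.3
yawY 1.6159 tilt z [ 0.0033 -0.003  -1.    ]
turn [-0.0032  0.0032  0.0009]
```

Call:
{"api": "jog_arm", "payload": {
  "steps": [
    [-0.003,0.003,0,0.1,0,0.2,0.5],
    [0,0,0,0,0,0,0.5],
    [0,0,0,0,0,0,0.5],
    [0,0,0,0,0,0,0.5],
    [0,0,0,0,0,0,0.5],
    [0,0,0,0,0,0,0.5],
    [0,0,0,0,0,0,0.5],
    [0,0,0,0,0,0,0.5],
    [0,0,0,0,0,0,0.5],
    [0,0,0,0,0,0,0.5]
  ]
}}

```text
time: 6.65
tool_pos: [0.4913, -0.2918, 0.0125]
ee_rot: [0.071, -3.14, -0.001]
contact_force: [-0.3, 0.9, 0.3]
opening: 0.103
```

```bash
python3 -c "
from h import *
goto([.4912,-.2905,.012],1.615)
"
```

```text
t 6.65 pos [ 0.4913 -0.2918  0.0125] shift cm [0.   0.13 0.05] F [-0.3  0.9  0.3] op 9.7
yawY 1.6158 tilt z [-4.e-04  6.e-04 -1.e+00]
turn [ 0.0006 -0.0004  0.0008]
```

Call:
{"api": "jog_arm", "payload": {
  "steps": [
    [0,0,0,0,0,-0.5,0.5],
    [0,0,0,0,0,-1.0,0.5],
    [0,0,0,0,0,-2.0,0.5],
    [0,0,0,0,0,-2.0,0.5],
    [0,0,0,0,0,-2.0,0.5],
    [0,0,0,0,0,-2.0,0.5],
    [0,0,0,0,0,-2.0,0.5],
    [0,0,0,0,0,-2.0,0.5],
    [0,0,0,0,0,-1.0,0.5],
    [0,0,0,0,0,0,0.5]
  ],
  "squeeze": 50
}}

```text
time: 7.65
tool_pos: [0.4888, -0.2904, 0.1641]
ee_rot: [0.072, -3.136, -0.003]
contact_force: [0.2, -0.0, -3.5]
opening: 0.099
```

```bash
python3 -c "
from h import *
goto([.4485,-.0677,.165],1.300)
im=snapshot('scene')
cv2.imwrite('pics/s3.png',cv2.resize(im[120:290,140:310],None,fx=4,fy=4))
"
```

```text
t 7.65 pos [ 0.4888 -0.2904  0.1641] shift cm [ 3.   22.43 -0.03] F [ 0.2 -0.  -3.5] op 9.3
yawY 1.617 tilt z [-0.0046  0.0016 -1.    ]
turn [ 0.0011 -0.0048  0.317 ]
```

View pics/s3.png

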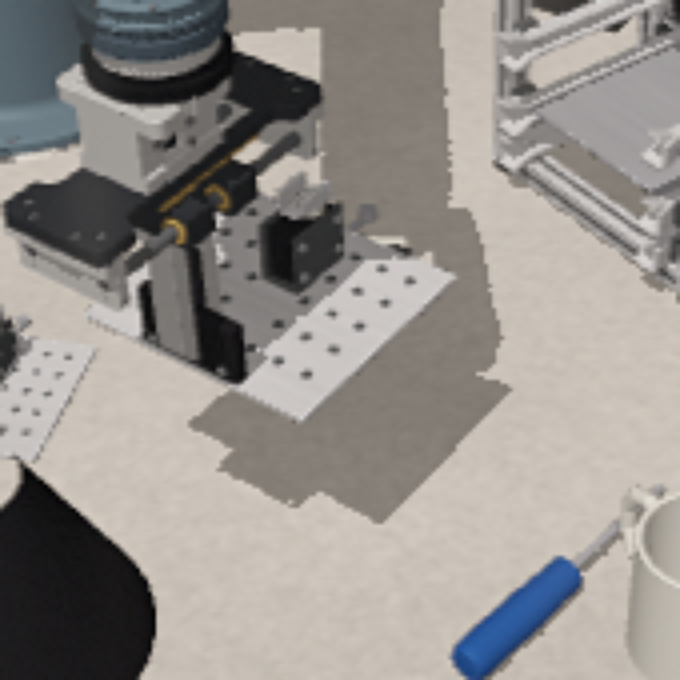

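Call:
{"api": "jog_arm", "payload": {
  "steps": [
    [0,0,0.05,0.6,2.0,0,0.5],
    [0,0,0.063,0.6,3.0,0,0.5],
    [0,0,0.063,0.6,3.0,0,0.5],
    [0,0,0.063,0.6,3.0,0,0.5],
    [0,0,0.063,0.6,3.0,0,0.5],
    [0,-0.004,0.015,1,3.0,0,0.5],
    [0,0,0,1,2.0,0,0.5],
    [0,0,0,1,1,0,0.5],
    [0,0,0,0,0,0,0.5],
    [0,0,0,0,0,0,0.5]
  ]
}}

```text
time: 8.7
tool_pos: [0.4481, -0.0731, 0.1514]
ee_rot: [-0.445, -3.086, -0.012]
contact_force: [1.0, -0.3, -3.6]
opening: 0.102
```

```bash
python3 -c "
from h import *
goto([.4485,-.0677,.165],1.300)
"
```

```text
t 8.7 pos [ 0.4481 -0.0731  0.1514] shift cm [ 0.15  0.54 -1.35] F [ 1.  -0.3 -3.6] op 9.6
yawY 1.2841 tilt z [-0.0224  0.0108 -0.9997]
turn [ 0.0042 -0.0245 -0.0158]
```

Call:
{"api": "jog_arm", "payload": {
  "steps": [
    [0.004,-0.024,-0.016,0.15,0,0,0.5],
    [0,0,0,0,0,0.5,0.5],
    [0,0,0,0,0,0.3,0.5],
    [0,0,0,0,0,0,0.5],
    [0,0,0,0,0,0,0.5],
    [0,0,0,0,0,0,0.5],
    [0,0,0,0,0,0,0.5],
    [0,0,0,0,0,0,0.5],
    [0,0,0,0,0,0,0.5],
    [0,0,0,0,0,0,0.5]
  ]
}}

```text
time: 9.7
tool_pos: [0.4472, -0.0761, 0.1428]
ee_rot: [0.428, 3.11, -0.002]
contact_force: [-0.5, 0.2, -2.1]
opening: 0.101
```

```bash
python3 -c "
from h import *
goto([.4485,-.0677,.138],1.300)
for n in('top','scene'):
    im=snapshot(n);cv2.imwrite(f'pics/{n}2.png',im)
im=cv2.imread('pics/top2.png');cv2.imwrite('pics/t2.png',cv2.resize(im[130:280,50:270],None,fx=3.6,fy=3.6,interpolation=cv2.INTER_CUBIC))
im=cv2.imread('pics/scene2.png');cv2.imwrite('pics/s4.png',cv2.resize(im[80:240,180:370],None,fx=4,fy=3.7,interpolation=cv2.INTER_CUBIC))
"
```

```text
t 9.7 pos [ 0.4472 -0.0761  0.1428] shift cm [0.11 0.84 0.48] F [-0.5  0.2 -2.1] op 9.5
yawY 1.2972 tilt z [ 0.0016 -0.0015 -1.    ]
turn [-0.001   0.0019 -0.0028]
```

View pics/t2.png

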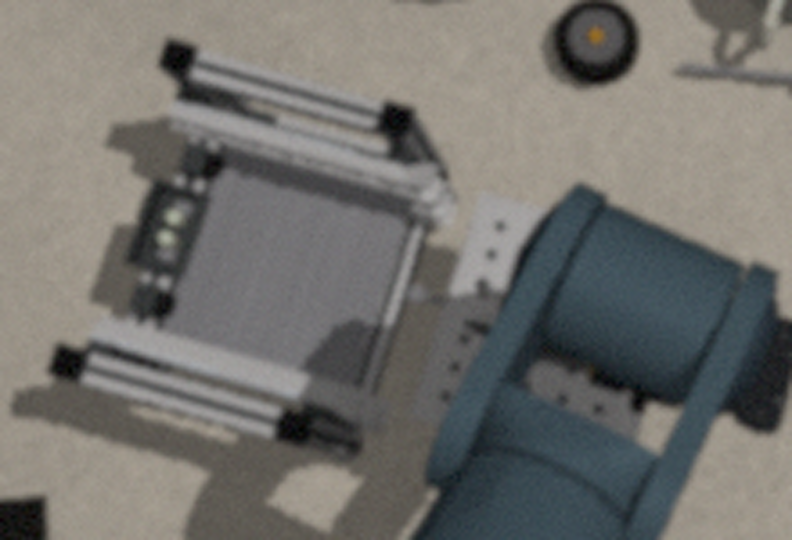

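View pics/s4.png

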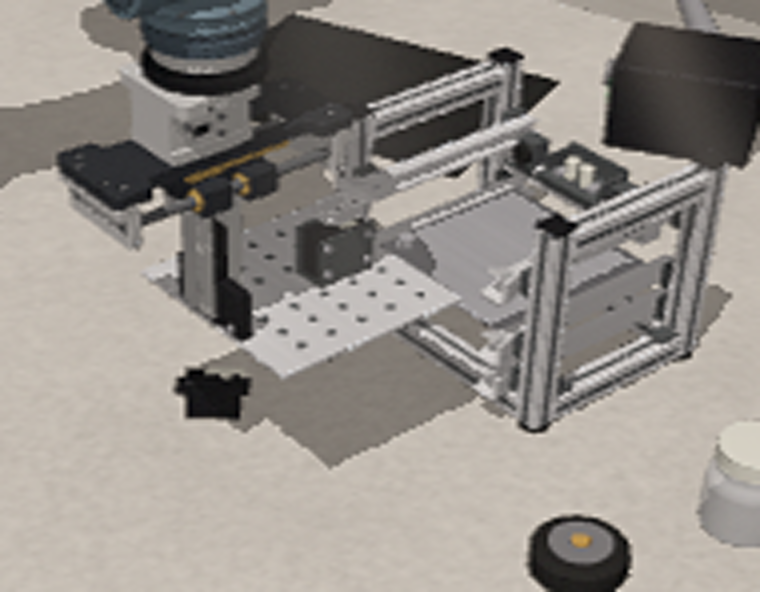

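```bash
cat > rect.py <<'E'
from ov import *
import sys
def rect(im,n,z,x0,x1,y0,y1,k,out):
    # image: cols = pair x (mm), rows = pair y reversed
    src=[];dst=[]
    for x in(x0,x1):
        for y in(y0,y1):
            src.append(proj(n,rackW([[x/1e3,y/1e3,z]]))[0]);dst.append([(x-x0)*k,(y1-y)*k])
    H=cv2.getPerspectiveTransform(np.float32(src),np.float32(dst))
    o=cv2.warpPerspective(im,H,(int((x1-x0)*k),int((y1-y0)*k)),flags=cv2.INTER_CUBIC)
    for x in range(int(x0//10+1)*10,int(x1),10): cv2.line(o,(int((x-x0)*k),0),(int((x-x0)*k),12 if x%50==0 else 5),(0,0,255),1)
    for y in range(int(y0//10+1)*10,int(y1),10): cv2.line(o,(0,int((y1-y)*k)),(12 if y%50==0 else 5,int((y1-y)*k)),(0,0,255),1)
    cv2.imwrite(out,o)
if __name__=='__main__':
    rect(cv2.imread('pics/top2.png'),'top',.130,-200,60,-110,110,2.7,'pics/r2.png')
E
python3 rect.py
```

```text
(no output)
```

View pics/r2.png

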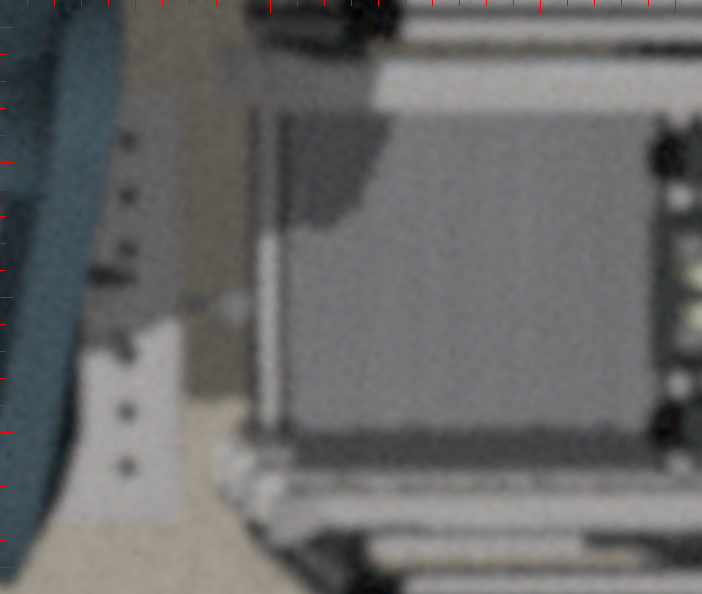

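```bash
cat > ov2.py <<'E'
from ov import *
import sys
def sheetlines(tcp,r,dz=.0125,yoff=-.0012):
    # sheet frame: x=tool y, y = tool x, z=-tool z ; tcp at x=-.07,z=dz
    X=r[:,1];Y=r[:,0]*1.0;Z=np.cross(X,Y)
    if Z[2]<0: Y=-Y;Z=-Z
    f=lambda p: tcp+(p[0]+.07)*X+(p[1]+yoff)*Y+(p[2]-dz)*Z
    return [np.array([f(p) for p in L]) for L in ([(-.075,-.08,.004),(.075,-.08,.004),(.075,.08,.004),(-.075,.08,.004),(-.075,-.08,.004)],[(-.075,-.08,0),(.075,-.08,0),(.075,.08,0)],[(.101,-.006,.0035),(.101,.006,.0035)])]
def draw(n,im,x0,y0,w,h,k,out,H=.123,**kw):
    o_,r=st();o=cv2.resize(im[y0:y0+h,x0:x0+w],None,fx=k,fy=k,interpolation=cv2.INTER_CUBIC)
    def pl(P,c): cv2.polylines(o,[np.int32((proj(n,P)+.5-[x0,y0])*k*16)],False,c,1,cv2.LINE_AA,4)
    for L in sheetlines(o_['tool_pos'],r,**kw): pl(L,(0,0,255))
    for s in(1,-1):
        for z in(0,.0075): pl(rackW([[-.104,s*.088,H+z+(.007 if z else -.007)],[-.085,s*.082,H+z],[.085,s*.082,H+z]]),(0,255,0))
    cv2.imwrite(out,o)
E
python3 -c "
from ov2 import *
draw('scene',cv2.imread('pics/scene2.png'),210,90,150,105,5,'pics/d1.png')
draw('top',cv2.imread('pics/top2.png'),70,150,150,110,5,'pics/d2.png')"
```

```text
(no output)
```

View pics/d1.png

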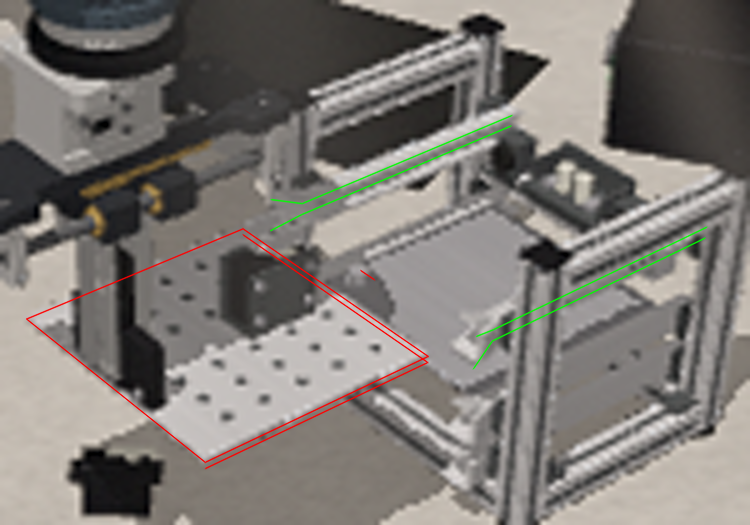

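View pics/d2.png

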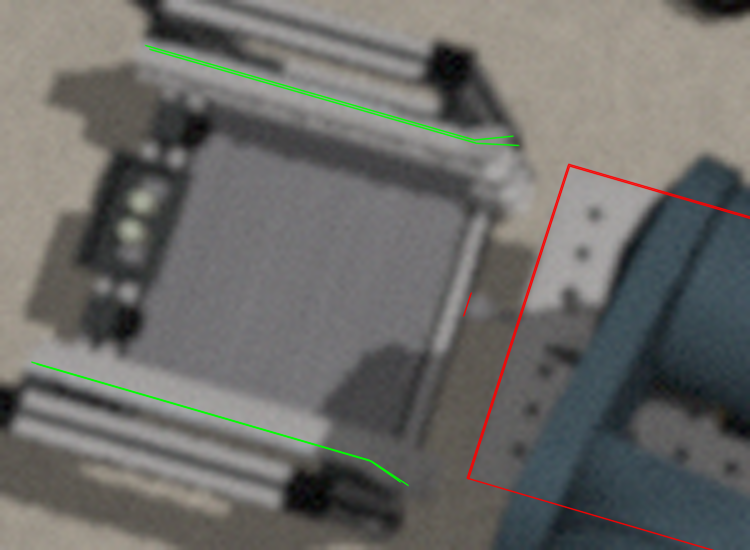

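Call:
{"api": "jog_arm", "payload": {
  "steps": [
    [-0.001,0.002,-0.003,0.12,0,0.2,0.5],
    [0,0,0,0.1,0,0.2,0.5],
    [0,0,0,0,0.5,0.1,0.5],
    [0,0,0,0,0.7,0,0.5],
    [0,0,0,0,0.7,0,0.5],
    [0,0,0,0,0.3,0,0.5],
    [0,0,0,0,0,0,0.5],
    [0,0,0,0,0,0,0.5],
    [0,0,0,0,0,0,0.5],
    [0,0,0,0,0,0,0.5]
  ]
}}

```text
time: 10.8
tool_pos: [0.4513, -0.0517, 0.1373]
ee_rot: [-0.422, -3.113, -0.0]
contact_force: [0.4, -0.3, -3.6]
opening: 0.105
```

```bash
cat >> h.py <<'E'
def pr(c=(0.5207,0.1925),yaw=1.300):
    o,r=st();d=o['tool_pos'][:2]-np.array(c);u=np.array([np.cos(yaw),np.sin(yaw)]);v=np.array([-u[1],u[0]])
    f=o['contact_force'];t=o['wrist_torque']
    print('t',round(o['time'],2),'nose x %.1f y(tcp) %.1f z(tcp) %.1f mm'%((d@u+.145)*1e3,d@v*1e3,o['tool_pos'][2]*1e3),'F along %.1f lat %.1f up %.1f'%(f[:2]@u,f[:2]@v,f[2]),'T along %.2f lat %.2f up %.2f'%(t[:2]@u,t[:2]@v,t[2]),'op %.1f'%(o['opening']*94))
    T=np.c_[np.r_[-u[1],u[0],0],np.r_[u,0],[0,0,-1]];T[:,0]=np.cross(T[:,1],T[:,2])
    print('turn',R.from_matrix(r.T@T).as_rotvec().round(4))
E
python3 -c "
from h import *
pr()
for n in('top','scene'):
    im=snapshot(n);cv2.imwrite(f'pics/{n}3.png',im)
from ov2 import draw;from rect import rect
draw('scene',cv2.imread('pics/scene3.png'),230,100,110,80,7,'pics/d3.png')
rect(cv2.imread('pics/top3.png'),'top',.130,-200,60,-110,110,2.7,'pics/r3.png')
"
```

```text
t 10.8 nose x -108.9 y(tcp) 1.5 z(tcp) 137.3 mm F along -0.2 lat -0.5 up -3.6 T along 0.00 lat 0.21 up -0.02 op 9.9
turn [ 0.0001 -0.0005  0.0015]
```

View pics/d3.png

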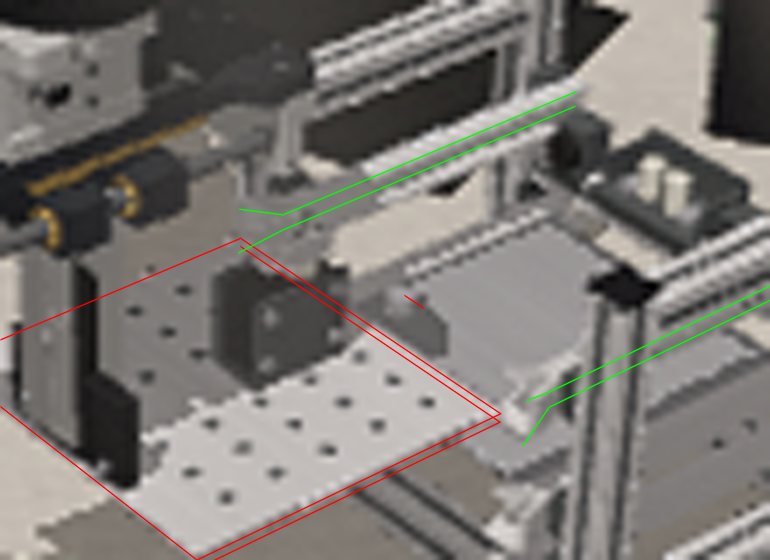

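View pics/r3.png

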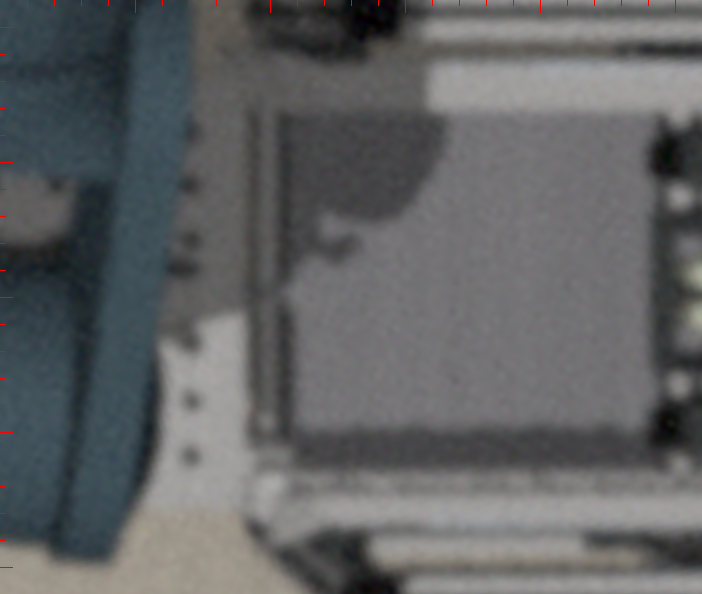

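Call:
{"api": "jog_arm", "payload": {
  "steps": [
    [0,0,0,-0.07,0,0,0.5],
    [0,0,0,0,0.2,0,0.5],
    [0,0,0,0,0.2,0,0.5],
    [0,0,0,0,0.2,0,0.5],
    [0,0,0,0,0.2,0,0.5],
    [0,0,0,0,0.2,0,0.5],
    [0,0,0,0,0.2,0,0.5],
    [0,0,0,0,0.2,0,0.5],
    [0,0,0,0,0,0,0.5],
    [0,0,0,0,0,0,0.5]
  ]
}}

```text
time: 11.9
tool_pos: [0.4561, -0.0373, 0.1373]
ee_rot: [-0.422, -3.113, -0.0]
contact_force: [0.9, -0.4, -3.5]
opening: 0.103
```

```bash
python3 -c "
from h import *
pr()"
```

```text
t 11.9 nose x -93.7 y(tcp) 0.8 z(tcp) 137.3 mm F along -0.2 lat -0.9 up -3.5 T along -0.05 lat 0.14 up 0.05 op 9.7
turn [ 0.0002 -0.0005  0.0011]
```

No contact yet. Continue through the mouth.

Call:
{"api": "jog_arm", "payload": {
  "steps": [
    [0,0,0,0,0.2,0,0.5],
    [0,0,0,0,0.2,0,0.5],
    [0,0,0,0,0.2,0,0.5],
    [0,0,0,0,0.2,0,0.5],
    [0,0,0,0,0.2,0,0.5],
    [0,0,0,0,0.2,0,0.5],
    [0,0,0,0,0.2,0,0.5],
    [0,0,0,0,0.2,0,0.5],
    [0,0,0,0,0,0,0.5],
    [0,0,0,0,0,0,0.5]
  ]
}}

```text
time: 12.9
tool_pos: [0.4607, -0.0205, 0.1373]
ee_rot: [-0.422, -3.112, -0.0]
contact_force: [0.2, 1.0, -3.0]
opening: 0.108
```

```bash
python3 -c "
from h import *
pr()
for n in('top','scene'):
    im=snapshot(n);cv2.imwrite(f'pics/{n}4.png',im)
from ov2 import draw
draw('scene',cv2.imread('pics/scene4.png'),230,100,110,80,7,'pics/d4.png')
"
```

```text
t 12.9 nose x -76.3 y(tcp) 0.9 z(tcp) 137.3 mm F along 1.0 lat 0.0 up -3.0 T along 0.01 lat 0.25 up 0.08 op 10.1
turn [ 0.0002 -0.0007  0.0012]
```

View pics/d4.png

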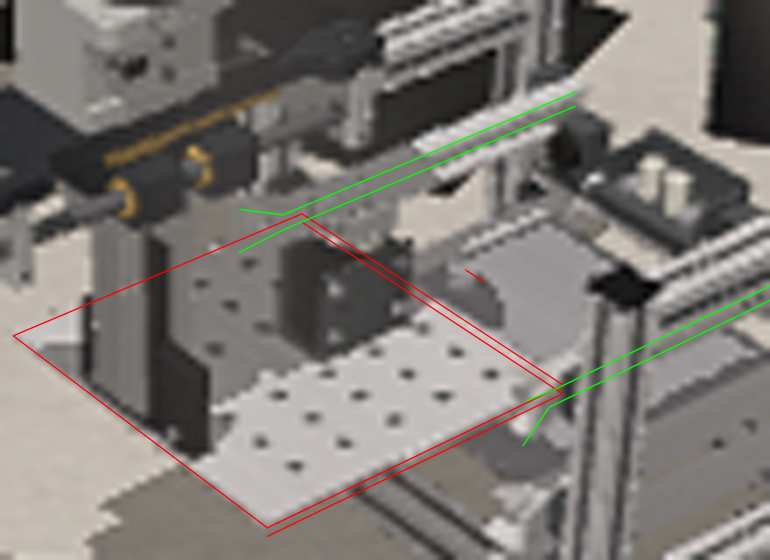

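```bash
python3 -c "
import cv2,numpy as np
a=[cv2.resize(cv2.imread(f'pics/scene{i}.png')[140:172,285:320],None,fx=11,fy=11,interpolation=cv2.INTER_CUBIC) for i in(3,4)]
cv2.imwrite('pics/e1.png',np.hstack(a))"
```

```text
(no output)
```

View pics/e1.png

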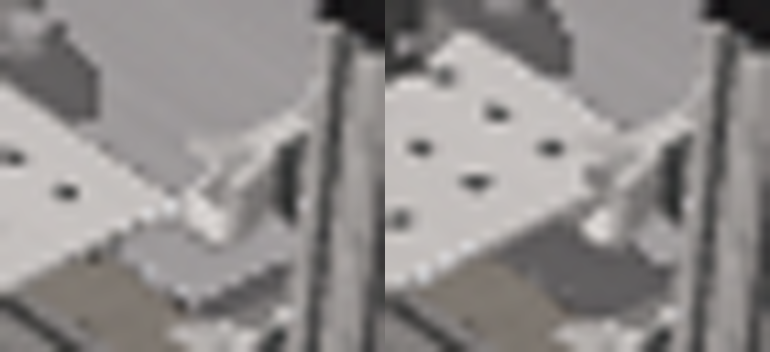

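Call:
{"api": "jog_arm", "payload": {
  "steps": [
    [0,0,0.001,0,0.3,0,0.5],
    [0,0,0,0,0.3,0,0.5],
    [0,0,0,0,0.3,0,0.5],
    [0,0,0,0,0.3,0,0.5],
    [0,0,0,0,0.3,0,0.5],
    [0,0,0,0,0.3,0,0.5],
    [0,0,0,0,0.3,0,0.5],
    [0,0,0,0,0.3,0,0.5],
    [0,0,0,0,0,0,0.5],
    [0,0,0,0,0,0,0.5]
  ]
}}

```text
time: 14.0
tool_pos: [0.4677, 0.0048, 0.1373]
ee_rot: [-0.424, -3.112, -0.001]
contact_force: [0.4, 0.2, -3.4]
opening: 0.1
```

```bash
python3 -c "
from h import *
pr()"
```

```text
t 14.0 nose x -50.0 y(tcp) 0.9 z(tcp) 137.3 mm F along 0.3 lat -0.4 up -3.4 T along 0.03 lat 0.25 up 0.04 op 9.4
turn [ 0.0003 -0.0008  0.0001]
```

Call:
{"api": "jog_arm", "payload": {
  "steps": [
    [0,0,0,0,0.3,0.03,0.5],
    [0,0,0,0,0.3,0.03,0.5],
    [0,0,0,0,0.3,0.03,0.5],
    [0,0,0,0,0.3,0.03,0.5],
    [0,0,0,0,0.3,0,0.5],
    [0,0,0,0,0.3,0,0.5],
    [0,0,0,0,0.3,0,0.5],
    [0,0,0,0,0.3,0,0.5],
    [0,0,0,0,0,0,0.5],
    [0,0,0,0,0,0,0.5]
  ]
}}

```text
time: 15.0
tool_pos: [0.4748, 0.03, 0.1361]
ee_rot: [-0.424, -3.112, -0.001]
contact_force: [0.3, -1.1, -2.8]
opening: 0.107
```

```bash
python3 -c "
from h import *
pr()"
```

```text
t 15.0 nose x -23.9 y(tcp) 0.7 z(tcp) 136.1 mm F along -1.0 lat -0.6 up -2.8 T along 0.02 lat 0.21 up -0.05 op 10.1
turn [ 0.0004 -0.0005 -0.    ]
```

Call:
{"api": "jog_arm", "payload": {
  "steps": [
    [0,0,0,0,0.2,0.03,0.5],
    [0,0,0,0,0.2,0.03,0.5],
    [0,0,0,0,0.2,0.03,0.5],
    [0,0,0,0,0.2,0,0.5],
    [0,0,0,0,0.2,0,0.5],
    [0,0,0,0,0.2,0,0.5],
    [0,0,0,0,0.2,0,0.5],
    [0,0,0,0,0.2,0,0.5],
    [0,0,0,0,0,0,0.5],
    [0,0,0,0,0,0,0.5]
  ]
}}

```text
time: 16.0
tool_pos: [0.48, 0.0465, 0.136]
ee_rot: [0.424, 3.112, 0.0]
contact_force: [0.3, -1.3, -1.0]
opening: 0.103
```

```bash
python3 -c "
from h import *
pr()
im=snapshot('top');cv2.imwrite('pics/top5.png',im)
from rect import rect
rect(im,'top',.130,-200,60,-110,110,2.7,'pics/r5.png')"
```

```text
t 16.0 nose x -6.6 y(tcp) 0.1 z(tcp) 136.0 mm F along -1.2 lat -0.7 up -1.0 T along 0.12 lat 0.19 up 0.04 op 9.7
turn [ 0.0004  0.0005 -0.0003]
```

View pics/r5.png

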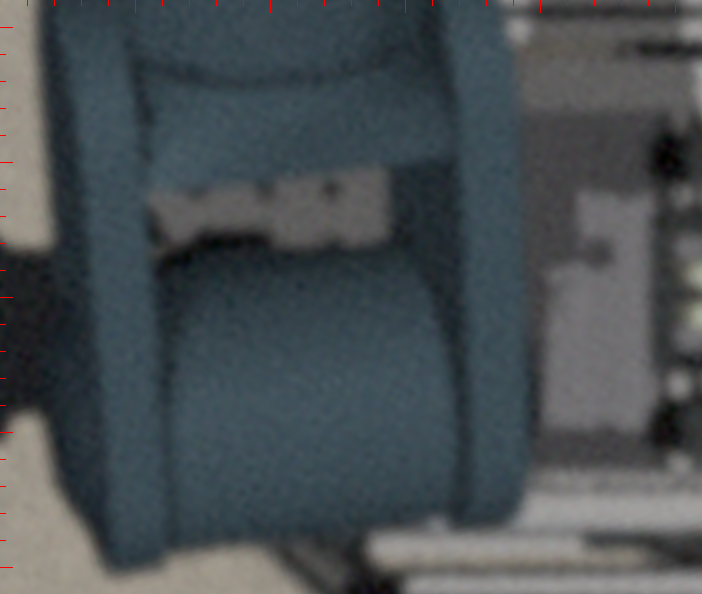

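Call:
{"api": "jog_arm", "payload": {
  "steps": [
    [0,0,0,0,0.25,0,0.5],
    [0,0,0,0,0.25,0,0.5],
    [0,0,0,0,0.25,0,0.5],
    [0,0,0,0,0.25,0,0.5],
    [0,0,0,0,0.25,0,0.5],
    [0,0,0,0,0.25,0,0.5],
    [0,0,0,0,0.25,0,0.5],
    [0,0,0,0,0.25,0,0.5],
    [0,0,0,0,0,0,0.5],
    [0,0,0,0,0,0,0.5]
  ]
}}

```text
time: 17.05
tool_pos: [0.4859, 0.0675, 0.136]
ee_rot: [0.425, 3.112, 0.001]
contact_force: [-0.8, -1.4, -1.8]
opening: 0.101
```

```bash
python3 -c "
from h import *
pr()
im=snapshot('scene');cv2.imwrite('pics/scene6.png',im)
from ov2 import draw
draw('scene',im,250,95,110,80,7,'pics/d6.png')"
```

```text
t 17.05 nose x 15.3 y(tcp) 0.1 z(tcp) 136.0 mm F along -1.6 lat 0.4 up -1.8 T along 0.09 lat 0.21 up 0.03 op 9.5
turn [ 0.0006  0.0005 -0.0004]
```

View pics/d6.png

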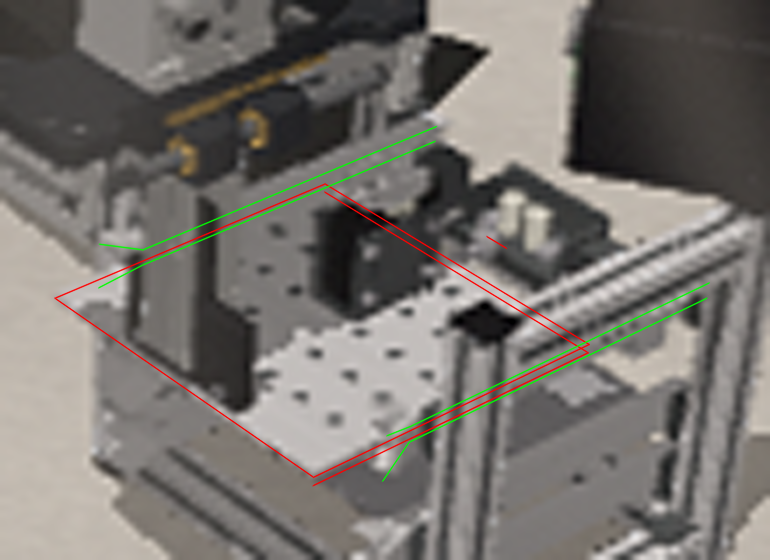

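Call:
{"api": "jog_arm", "payload": {
  "steps": [
    [0,0,0,0,0.1,0,0.5],
    [0,0,0,0,0.1,0,0.5],
    [0,0,0,0,0.1,0,0.5],
    [0,0,0,0,0.1,0,0.5],
    [0,0,0,0,0.1,0,0.5],
    [0,0,0,0,0.1,0,0.5],
    [0,0,0,0,0.1,0,0.5],
    [0,0,0,0,0.1,0,0.5],
    [0,0,0,0,0.1,0,0.5],
    [0,0,0,0,0.1,0,0.5]
  ]
}}

```text
time: 18.1
tool_pos: [0.4887, 0.0777, 0.136]
ee_rot: [0.426, 3.112, 0.001]
contact_force: [-0.1, -1.0, -1.4]
opening: 0.103
```

```bash
python3 -c "
from h import *
pr()"
```

```text
t 18.1 nose x 25.8 y(tcp) 0.1 z(tcp) 136.0 mm F along -1.0 lat -0.2 up -1.4 T along 0.09 lat 0.24 up 0.02 op 9.7
turn [ 0.0005  0.0004 -0.0011]
```

Call:
{"api": "jog_arm", "payload": {
  "steps": [
    [0,0,0,0,0.1,0,0.5],
    [0,0,0,0,0.1,0,0.5],
    [0,0,0,0,0.1,0,0.5],
    [0,0,0,0,0.1,0,0.5],
    [0,0,0,0,0.1,0,0.5],
    [0,0,0,0,0.1,0,0.5],
    [0,0,0,0,0.1,0,0.5],
    [0,0,0,0,0,0,0.5],
    [0,0,0,0,0,0,0.5],
    [0,0,0,0,0,0,0.5]
  ]
}}

```text
time: 19.1
tool_pos: [0.4902, 0.0835, 0.1364]
ee_rot: [-0.422, -3.112, 0.006]
contact_force: [-1.9, -2.6, 0.3]
opening: 0.104
```

```bash
python3 -c "
from h import *
pr()"
```

```text
t 19.1 nose x 31.8 y(tcp) 0.2 z(tcp) 136.4 mm F along -3.0 lat 1.1 up 0.3 T along 0.14 lat 0.43 up 0.22 op 9.8
turn [-0.0038 -0.0005  0.0011]
```

Call:
{"api": "jog_arm", "payload": {
  "steps": [
    [-0.003,0,0,0,0.1,0,0.5],
    [0,0,0,0,0.1,0,0.5],
    [0,0,0,0,0.1,0,0.5],
    [0,0,0,0,0.1,0,0.5],
    [0,0,0,0,0,0,0.5],
    [0,0,0,0,0,0,0.5],
    [0,0,0,0,0,0,0.5],
    [0,0,0,0,0,0,0.5],
    [0,0,0,0,0,0,0.5],
    [0,0,0,0,0,0,0.5]
  ]
}}

```text
time: 20.1
tool_pos: [0.4909, 0.0841, 0.137]
ee_rot: [-0.421, -3.111, 0.013]
contact_force: [-1.9, -3.2, 0.5]
opening: 0.102
```

```bash
python3 -c "
from h import *
pr()"
```

```text
t 20.1 nose x 32.6 y(tcp) -0.2 z(tcp) 137.0 mm F along -3.6 lat 1.0 up 0.5 T along 0.33 lat 0.47 up 0.20 op 9.6
turn [-0.0083 -0.0006  0.0015]
```

Call:
{"api": "jog_arm", "payload": {
  "steps": [
    [-0.004,0,0,0,0.05,0.03,0.5],
    [-0.004,0,0,0,0.1,0.03,0.5],
    [-0.002,0,0,0,0.1,0.02,0.5],
    [-0.002,0,0,0,0.1,0.02,0.5],
    [-0.002,0,0,0,0.15,0.01,0.5],
    [-0.001,0,0,0,0.15,0.01,0.5],
    [-0.001,0,0,0,0.2,0.01,0.5],
    [-0.001,0,0,0,0.2,0.01,0.5],
    [-0.001,0,0,0,0.2,0.01,0.5],
    [-0.001,0,0,0,0.2,0.01,0.5]
  ]
}}

```text
time: 21.1
tool_pos: [0.494, 0.0937, 0.136]
ee_rot: [-0.419, -3.113, -0.0]
contact_force: [-2.0, 1.2, -0.5]
opening: 0.102
```

```bash
python3 -c "
from h import *
pr()"
```

```text
t 21.1 nose x 42.7 y(tcp) -0.7 z(tcp) 136.0 mm F along 0.6 lat 2.3 up -0.5 T along 0.23 lat -0.08 up 0.22 op 9.6
turn [ 0.0001 -0.001   0.003 ]
```

Call:
{"api": "jog_arm", "payload": {
  "steps": [
    [0,0,0.002,0.04,0.05,0,0.5],
    [0,0,0,0.02,0.05,0,0.5],
    [0,0,0,0,0.05,0,0.5],
    [0,0,0,0,0.05,0,0.5],
    [0,0,0,0,0.05,0,0.5],
    [0,0,0,0,0.05,0,0.5],
    [0,0,0,0,0.05,0,0.5],
    [0,0,0,0,0.05,0,0.5],
    [0,0,0,0,0.05,0,0.5],
    [0,0,0,0,0.05,0,0.5]
  ]
}}

```text
time: 22.1
tool_pos: [0.4935, 0.0955, 0.1368]
ee_rot: [-0.425, -3.109, 0.012]
contact_force: [-3.8, -4.3, 2.2]
opening: 0.103
```

```bash
python3 -c "
from h import *
pr()
for n in('top','scene'): cv2.imwrite(f'pics/{n}7.png',snapshot(n))
im=cv2.imread('pics/scene7.png');cv2.imwrite('pics/s7.png',cv2.resize(im[95:175,250:360],None,fx=7,fy=7,interpolation=cv2.INTER_CUBIC))
"
```

```text
t 22.1 nose x 44.3 y(tcp) 0.2 z(tcp) 136.8 mm F along -5.1 lat 2.6 up 2.2 T along 0.27 lat 0.55 up 0.11 op 9.7
turn [-0.0084 -0.0029 -0.0009]
```

View pics/s7.png

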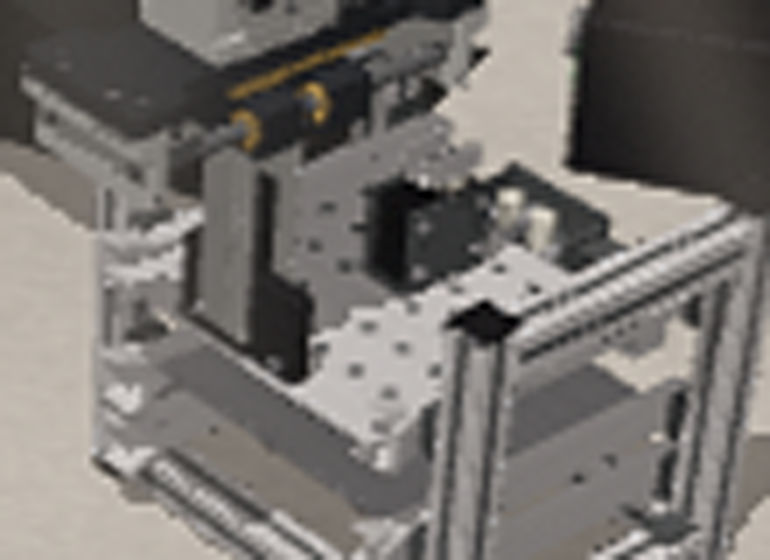

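View pics/top7.png

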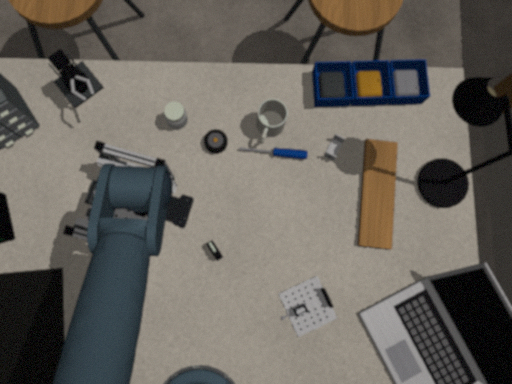

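Call:
{"api": "jog_arm", "payload": {
  "steps": [
    [-0.004,-0.001,0,0,0.03,0.02,0.5],
    [-0.003,-0.001,0,0,0.03,0.02,0.5],
    [-0.003,-0.001,0,0,0.03,0.01,0.5],
    [-0.002,0,0,0,0.05,0.01,0.5],
    [-0.002,0,0,0,0.05,0.01,0.5],
    [-0.002,0,0,0,0.05,0.01,0.5],
    [-0.002,0,0,0,0.08,0.01,0.5],
    [-0.002,0,0,0,0.08,0.01,0.5],
    [-0.002,0,0,0,0.08,0.01,0.5],
    [-0.002,0,0,0,0.08,0.01,0.5]
  ]
}}

```text
time: 23.2
tool_pos: [0.4934, 0.0956, 0.136]
ee_rot: [-0.423, -3.111, -0.003]
contact_force: [-3.7, -5.5, 2.2]
opening: 0.1
```

```bash
python3 -c "
from h import *
pr()"
```

```text
t 23.2 nose x 44.3 y(tcp) 0.4 z(tcp) 136.0 mm F along -6.3 lat 2.1 up 2.2 T along 0.22 lat 1.39 up 0.04 op 9.4
turn [ 0.0017 -0.0018  0.0005]
```

Call:
{"api": "jog_arm", "payload": {
  "steps": [
    [0,0,0,0.03,0.08,0,0.5],
    [0,0,0,0.03,0.08,0,0.5],
    [0,0,0,0,0.1,0,0.5],
    [-0.001,0,0,0,0.1,0,0.5],
    [-0.001,0,0,0,0.12,0,0.5],
    [-0.001,0,0,0,0.12,0,0.5],
    [-0.001,0,0,0,0.14,0,0.5],
    [-0.001,0,0,0,0.14,0,0.5],
    [-0.001,0,0,0,0.16,0,0.5],
    [-0.001,0,0,0,0.16,0,0.5]
  ]
}}

```text
time: 24.2
tool_pos: [0.4938, 0.0962, 0.138]
ee_rot: [-0.423, -3.106, 0.027]
contact_force: [-7.3, -10.6, 3.8]
opening: 0.105
```

```bash
python3 -c "
from h import *
pr()"
```

```text
t 24.2 nose x 45.0 y(tcp) 0.1 z(tcp) 138.0 mm F along -12.2 lat 4.2 up 3.8 T along 0.41 lat 1.59 up 0.14 op 9.9
turn [-0.0178 -0.0046  0.0003]
```

Call:
{"api": "jog_arm", "payload": {
  "steps": [
    [-0.004,-0.001,0,0.02,-0.05,0.03,0.5],
    [-0.004,-0.001,0,0.02,-0.05,0.03,0.5],
    [-0.004,-0.001,0,0.01,-0.03,0.03,0.5],
    [-0.003,-0.001,0,0,0,0.03,0.5],
    [-0.002,0,0,0,-0.03,0.02,0.5],
    [0,0,0,0,-0.03,0,0.5],
    [0,0,0,0,-0.04,0,0.5],
    [0,0,0,0,-0.04,0,0.5],
    [0,0,0,0,-0.04,0,0.5],
    [0,0,0,0,-0.04,0,0.5]
  ]
}}

```text
time: 25.2
tool_pos: [0.4931, 0.0953, 0.136]
ee_rot: [0.424, 3.111, 0.009]
contact_force: [1.4, 3.0, -3.3]
opening: 0.105
```

```bash
python3 -c "
from h import *
pr()"
```

```text
t 25.2 nose x 43.9 y(tcp) 0.6 z(tcp) 136.0 mm F along 3.3 lat -0.5 up -3.3 T along 0.06 lat 0.06 up 0.04 op 9.9
turn [ 0.006   0.0009 -0.0002]
```

Call:
{"api": "jog_arm", "payload": {
  "steps": [
    [0.003,0,0,0,0.03,0,0.5],
    [0.003,0,0,0,0.02,0,0.5],
    [0,0,0,0,0,0,0.5],
    [0,0,0,0,0,0,1.2],
    [0,0,0,0,0,0,1.6],
    [0,0,0,0,0,0,2.2],
    [0,0,0,0,0,0,3.0],
    [0,0,0,0,0,0,3.5],
    [0,0,0,0,0,0,3.5],
    [0,0,0,0,0,0,3.5]
  ]
}}

```text
time: 26.2
tool_pos: [0.4951, 0.0952, 0.1382]
ee_rot: [0.426, 3.107, -0.0]
contact_force: [-0.1, 0.5, 0.9]
opening: 0.371
```

```bash
python3 -c "
from h import *
pr()"
```

```text
t 26.2 nose x 44.4 y(tcp) -1.4 z(tcp) 138.2 mm F along 0.4 lat 0.2 up 0.9 T along 0.01 lat -0.01 up -0.00 op 34.9
turn [ 0.0006  0.0052 -0.0018]
```

Released without contact forces. Rise straight up, then look.

Call:
{"api": "jog_arm", "payload": {
  "steps": [
    [0,0,0,0,0,-0.5,3.5],
    [0,0,0,0,0,-1.0,3.5],
    [0,0,0,0,0,-1.5,3.5],
    [0,0,0,0,0,-2.0,3.5],
    [0,0,0,0,0,-2.0,3.5],
    [0,0,0,0,0,-2.0,3.5],
    [0,0,0,0,0,-2.0,3.5],
    [0,0,0,0,0,-1.0,3.5],
    [0,0,0,0,0,0,3.5],
    [0,0,0,0,0,0,3.5]
  ]
}}

```text
time: 27.2
tool_pos: [0.4946, 0.0953, 0.2682]
ee_rot: [0.425, 3.104, 0.0]
contact_force: [-0.3, 0.3, 0.6]
opening: 0.373
```

Call:
{"api": "jog_arm", "payload": {
  "steps": [
    [0,0,0,0,-3,-1,3.5],
    [0,0,0,0,-4,0,3.5],
    [0,0,0,0,-4,0,3.5],
    [0,0,0,0,-4,0,3.5],
    [0,0,0,0,-4,0,3.5],
    [0,0,0,0,-4,0,3.5],
    [0,0,0,0,-4,0,3.5],
    [0,0,0,0,-2,0,3.5],
    [0,0,0,0,0,0,3.5],
    [0,0,0,0,0,0,3.5]
  ]
}}

```text
time: 28.2
tool_pos: [0.4088, -0.1911, 0.2656]
ee_rot: [-0.421, -3.104, -0.011]
contact_force: [1.0, 1.1, -0.1]
opening: 0.37
```

```bash
python3 -c "
from h import *
from rect import rect
pr()
for n in('top','scene'): cv2.imwrite(f'pics/{n}8.png',snapshot(n))
im=cv2.imread('pics/scene8.png');cv2.imwrite('pics/s8.png',cv2.resize(im[85:190,235:365],None,fx=6,fy=5.6,interpolation=cv2.INTER_CUBIC))
rect(cv2.imread('pics/top8.png'),'top',.128,-140,110,-110,110,2.7,'pics/r8.png')
"
```

```text
t 28.2 nose x -254.5 y(tcp) 5.2 z(tcp) 265.6 mm F along 1.3 lat -0.7 up -0.1 T along -0.00 lat 0.04 up -0.07 op 34.7
turn [ 0.0059 -0.0104  0.0009]
```

View pics/s8.png

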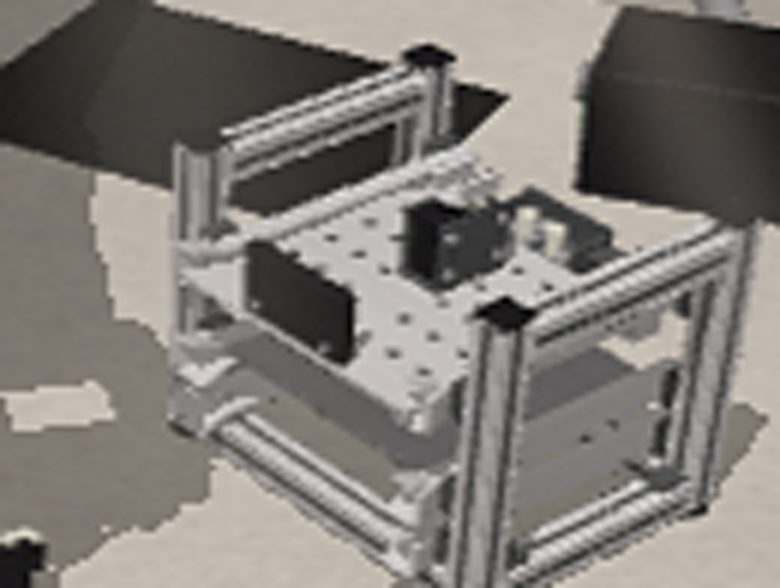

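View pics/r8.png

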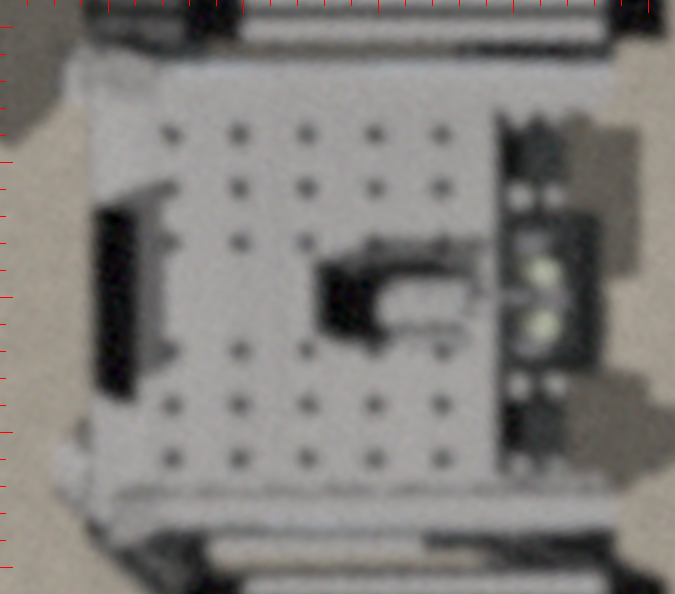

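View pics/scene8.png

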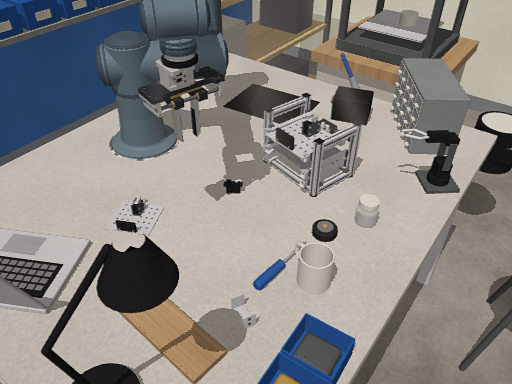

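```bash
python3 -c "
from cell import bot
print(bot.observe()['contact_force']);print(bot.hand_in())"
```

```text
[-0.52878209 -0.21460213  0.46517638]
the job is handed in; nothing more can be done
None
```

The larger sheet (measured about 148 × 158 mm) is put away on the top runners, with its striker in the catch and its leading edge against the buffers. I handed it in at about 28 s of the 61 s.

- **Sliding in:** Friction stayed at about 1–1.5 N along the runners. The sheet stalled briefly at about 3–4 N where the head met the rollers, then slipped through.
- **At the buffers:** The force rose to about 12 N over roughly 0.7 mm, which fits the buffers' stiffness, and I stopped there. I worked the squash out as roughly 1.6 mm, against the 2.2 mm limit; I did not measure it directly.
- **Catch:** I did not read the rollers themselves. I pulled back gently with 3.3 N and the sheet stayed, so I took it as caught.
- **Last pictures:** After letting go and moving the arm away, the leading edge lies square against both buffers, and the neck and striker run in between the rollers. The grip stands at the front of the rack, and the other things appear where they were.

One thing was less than clean. While pushing against the catch and buffers, the tool tilted up to about 1° and rose about 2 mm, pressing sideways with up to 4 N. I corrected this before letting go.

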